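# Gauge a skate runner blank with a ratchet thimble

### The job

Take the steel runner blank off its wooden rack, lay it on the two rests of the thickness gauge and slide its plain end gently under the spindle until it is fully home, pressed lightly against the brass stop pin. Then turn the gauge's red ratchet cap clockwise (not the aluminium thimble, which would crush the reading) until the spindle clamps the blank and the ratchet slips, about a quarter turn of slip and less than half a turn. Let go, leaving the blank clamped and home, and do not disturb the other things on the bench.

Things in the scene. Friction and masses are not known exactly. Their poses are not given: they have to be found in the camera images.
- gauge: Grey bench thickness gauge, fixed to the table. Origin on the table under the spindle axis, z up, x from the open throat to the column. Base plate x -212 to 74 mm, 64 wide, top 16 up. Spindle arm 36 wide, x -16 to 66, its sleeve's underside 77 up; column x 38 to 66. On top, on the spindle axis: aluminium thimble (38 across, 118 to 152 up, black marks), then the red ratchet cap.
- anvil_top (a point): Top of the gauge's anvil under the spindle, 55 mm up, gauge axes. The blank lies on two steel rests 18 wide, both 55 mm up: anvil (gauge x -60 to 12) and rear rest (x -200 to -180). Dark side guides beside them (x -58 to -34 and -200 to -180) are 34 mm apart inside up to 59 mm height, then lean out to 67 mm. Between x -178 and -60 only the base plate lies below: room for fingers.
- stop_face (a point): Middle of the front face of the gauge's dark stop block, 30 mm beyond the spindle axis (gauge x), 57.5 mm up, axes as the gauge
- stop: Dark stop block fixed at the back of the throat, 26 mm wide, 48 to 66 mm up; origin at the foot of its front face. From the middle of that face a rigid brass stop pin (pin_c0: its middle, 12 mm behind its tip), 10 mm across, points into the throat; it is set differently each time, 1 to 15 mm out, and that is not given: feel the blank's end home against it.
- spindle: Steel spindle, 12 mm across, upright; origin at the centre of its lower end, which is 68 mm up when the thimble reads 0 (8 mm above a 5 mm blank on the anvil). It moves down 4 mm per rad of thimble and does not turn.
- thimble (a joint): Angle of the aluminium thimble (rad), grows clockwise seen from above, which lowers the spindle; starts between 0 and 1, stops at 3.15; it stays at its height and where it is left. Turning it takes about 0.15 N m. Turned directly it drives the spindle with no limit of force.
- ratchet (a joint): Angle of the red ratchet cap relative to the thimble (rad), 0 at the start: how far the ratchet has slipped. Clockwise seen from above is positive. Cap and thimble turn together until the torque on the cap reaches about 0.25 N m; then the cap slips smoothly at that torque, either way round. The clamp is self-holding after release.
- ratchet_top (a point): Centre of the top of the red ratchet cap, a round knob 30 mm across and 34 mm tall turning on the vertical spindle axis; this point is 192 mm above the table, the cap's lower edge 158 mm
- blank: Steel skate runner blank, a flat bar 220 x 28 x 5, about 0.24 kg; origin at the middle of its underside, x along its length to the plain end; the other end (-x) has a blue band 34 mm long. It starts flat on the wooden rack, underside 34 mm above the table.
- blank_tip (a point): Middle of the end face of the blank's plain end, 110 mm from its middle along +x, at half thickness
- rack: Wooden rack fixed on the table: base 200 x 50 x 10 with two blocks 50 wide, tops 34 mm up, 22 mm long, centred 80 mm either side of its origin along x; origin on the table under its middle. Fingers may go down beside the blank between the blocks.
- stone: terracotta-coloured honing stone, 120 x 35 x 20 mm; a bystander, origin at the middle of its underside
- cup: white ceramic bowl, 70 mm across, 50 mm tall; a bystander, origin at the middle of its underside
- oil: closed amber oil bottle, 48 mm across, 120 mm tall; a bystander, origin at the middle of its underside
- driver: screwdriver lying flat; a bystander
- wrench: wrench lying flat; a bystander
- wheel: white grinding wheel lying flat, 90 mm across, 16 mm thick; a bystander, origin at the middle of its underside
- spacer: brass spacer ring, 32 mm across, 12 mm tall; a bystander, origin at the middle of its underside
Not all that is in view belongs to the job. What is shaped like the blank but pink or purple is not meant.

How it is judged:
By the outcome, as a careful person would: the job done as asked, in the order asked, and still so for the second after the job is handed in, with the robot touching nothing.
It also fails if it takes over 72 s, if anything falls off the work surface, if the arm or the gripper's body presses on something with over 40 N, if the wrist force passes 120 N, or if a joint passes its speed limit or range.

### The arm

A 6-joint arm with a two-finger parallel gripper is mounted at the origin on the work surface. World frame = base frame: x ahead of the robot, y to its left, z up, the work surface at z = 0. Lengths are in m, angles in rad, forces in N, time in s.
With the tool pointing down it reaches from about 0.325 to 0.85 m from the base axis. Payload 15.5 kg.
Tool frame: the origin (TCP) lies at the very end of the fingers, on their centre line; the grasp point (between the pads) lies 19 mm behind it; z points along the fingers, y is the direction in which the jaws open and shut (so a half turn about z gives the same grasp; the last joint's range is limited). The gripper opens to 91 mm and grips with 3 to 60 N. Pads are 32 mm wide; open, the fingers measure 118 mm over their backs; the gripper's body (76 mm by 178 mm) begins 60 mm behind the grasp point.
Start: joints at [-1.198, 0.494, 1.345, -0, 1.302, -0.096], TCP at [0.282, -0.558, 0.214] pointing down, gripper open.
Joint ranges: [-2.91, 2.91], [-0.82, 2.16], [0.22, 2.67], [-1.22, 4.37], [0.12, 2.79], [-3.08, 3.08]. Speed limits (rad/s): [1.89, 1.89, 2.57, 3.01, 3.01, 3.01].

### API

Orientations are given as a unit quaternion [w, x, y, z].
In Python, from cell import ctrl gives the robot as it stands.
- The arm moves only by the shell command python3 -m pendant 'ROWS'. ROWS is JSON, a list of rows, each a list of 3 entries, a list of its own where there are three numbers: the gripper's target within -1 to 1 (shut at 1, half-way at 0, fully open at -1), then the shift along the tool's x, y, z in cm, then the turn, a rotation vector about the tool's x, y, z in rad. A call has 1 to 10 rows; each row shifts and turns the commanded pose from where the row before left it, along the tool's axes as they then stand; what a row does not reach is not made up. A row lasts 1/8 s, in which the tool goes at most 62.5 mm and 10.7 degrees, less where a joint would pass 70% of its speed; a pose out of reach is approached as far as the arm can. A call with a gripper value outside its range is refused whole. The fingers move at their own pace and stop on an object; the grip force is fixed at half the most. Time passes only in rows, so rows that do not move let the fingers close. It gives the time, the measured TCP pose, the force and the opening at its end, in the units of the state.
- ctrl.get_state(): the state, without advancing time (a new reading comes with each control period).
- ctrl.capture(name): name is "side" or "top" or "wrist"; returns a dict with "img" (480x640x3 uint8, red, green, blue), "fx", "fy", "cx", "cy" (pixels), "k1" (the pictures are not rectified: a ray, as slopes to the right and down, at radius r is drawn at 1 + k1 r^2 times it, then the intrinsics apply), "rvec" (rotation vector, rad) and "tvec" (3), from world to camera coordinates, as OpenCV has them. Camera axes: x right, y down, z forward; pixel columns grow to the right and rows downward; lengths in m; the calibration is good to about 2 mm. A picture is of the moment at which its call begins. There is no depth.
- ctrl.hand_in(): hands the job in, once; it reports no verdict.
The state is a dict: "time": time; "qpos": joint angles; "joint_velocities": joint speeds; "joint_torque": joint torques, N m; "tcp_pos": TCP position; "tcp_rot": TCP orientation; "contact_force": force on the tool from outside, world axes, zero at the start; "wrist_torque": the same for the moment, N m; "grip_width": finger opening in m.
Only numpy, scipy, OpenCV 4.12 (cv2) and the standard library are available. Lean on these libraries where they do the work, as an engineer would, in place of code of your own. Each camera call takes 0.05 s, during which the arm holds its last target.

## Working session

There is one attempt and no reset: what is moved stays moved. The work goes in short steps, Python scripts to look and compute and a shell command to move; the robot and the scene stay as the last step left them, time stands still between calls to the robot, and variables do not carry over. Pictures are saved under pics/ and viewed, and the job is handed in when it is done.

```bash
ls; mkdir -p pics; cat > h.py <<'E'
import numpy as np,cv2
from cell import ctrl
def cap(n,fn=None):
    c=ctrl.capture(n)
    if fn: cv2.imwrite('pics/'+fn,c['img'][:,:,::-1])
    return c
def K(c): return np.array([[c['fx'],0,c['cx']],[0,c['fy'],c['cy']],[0,0,1.]])
def D(c): return np.array([c['k1'],0,0,0,0.])
def ray(c,uv):
    p=cv2.undistortPoints(np.array(uv,float).reshape(-1,1,2),K(c),D(c)).reshape(-1,2)
    R=cv2.Rodrigues(np.array(c['rvec'],float))[0];t=np.array(c['tvec'],float)
    d=np.c_[p,np.ones(len(p))]@R; return -R.T@t,d
def plane(c,uv,z):
    o,d=ray(c,uv); return o+d*((z-o[2])/d[:,2])[:,None]
def proj(c,P):
    return cv2.projectPoints(np.array(P,float).reshape(-1,1,3),np.array(c['rvec'],float),np.array(c['tvec'],float),K(c),D(c))[0].reshape(-1,2)
E
python3 - <<'E'
from h import *
for n in('top','side','wrist'):
    c=cap(n,n+'0.png');print(n,c['fx'],c['k1'],c['rvec'],c['tvec'])
print(ctrl.get_state())
E
```

```text
pics
top 530.7932655233285 -0.020311326102883498 [ 2.15377705 -2.20485331  0.05501777] [0.02284332 0.46394131 1.5269054 ]
side 437.2669062572811 -0.0995582905310601 [ 0.10708832 -2.90471735  1.11266011] [0.48833318 0.12150629 1.13426609]
wrist 382.84453187513554 0.016319718570558417 [-2.48019001  1.52768668  0.20284416] [-0.62466782 -0.02919129  0.39079647]
{'time': 0.15, 'qpos': array([-1.19849709e+00,  4.94054895e-01,  1.34595586e+00, -3.79021840e-05,
        1.30251920e+00, -9.55010102e-02]), 'joint_velocities': array([-1.84488849e-03, -2.75719231e-03, -7.10250781e-04, -1.57606093e-03,
       -5.53872897e-05,  1.84583929e-03]), 'joint_torque': array([ 7.97582779e-04, -8.79200864e+01, -3.82048595e+01,  7.08026486e-02,
        5.03381970e-02, -9.61577007e-05]), 'tcp_pos': array([ 0.28171434, -0.55759018,  0.21347743]), 'tcp_rot': array([-4.61647879e-04,  9.72768579e-01,  2.31778068e-01, -8.27499667e-05]), 'contact_force': array([0.123919  , 0.77949667, 0.60879661]), 'wrist_torque': array([ 0.00799964,  0.02059899, -0.01166082]), 'grip_width': 0.09108090819195666}
```

View pics/top0.png

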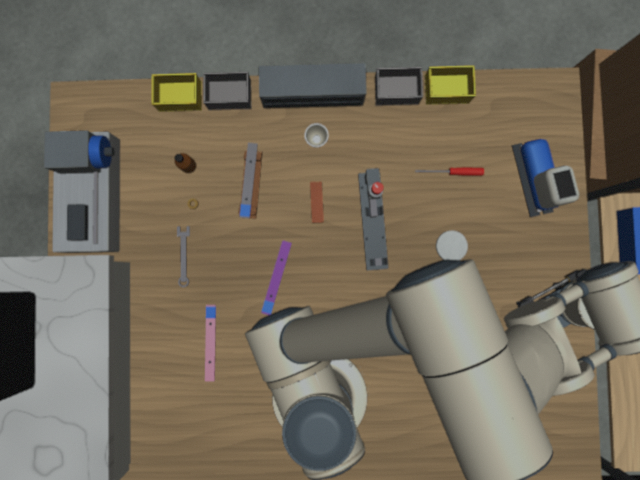

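View pics/side0.png

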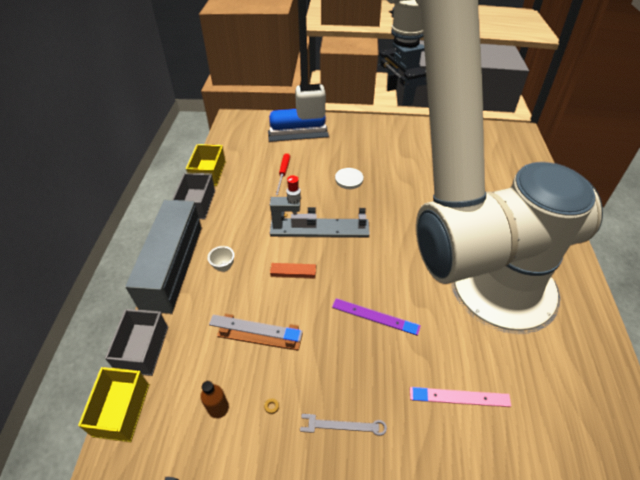

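View pics/wrist0.png

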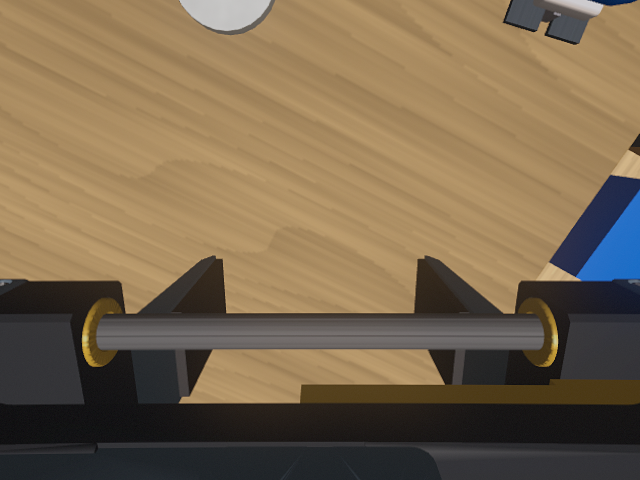

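The top view shows the blank at about (250,180) with its blue end at (245,211). The gauge is at (374,220) with the red cap at (377,188) and its throat facing the robot. Next I'll measure both.

```bash
python3 - <<'E'
from h import *
c=cap('top');im=c['img'][:,:,::-1]
a=cv2.resize(im[130:230,220:290],None,fx=6,fy=6,interpolation=cv2.INTER_CUBIC)
b=cv2.resize(im[160:280,345:405],None,fx=5,fy=5,interpolation=cv2.INTER_CUBIC)
o=np.zeros((600,a.shape[1]+b.shape[1],3),np.uint8);o[:a.shape[0],:a.shape[1]]=a;o[:b.shape[0],a.shape[1]:]=b
cv2.imwrite('pics/topz.png',o);print(a.shape,b.shape)
s=cap('side');im=s['img'][:,:,::-1]
a=cv2.resize(im[300:360,195:315],None,fx=5,fy=5,interpolation=cv2.INTER_CUBIC)
b=cv2.resize(im[165:245,255:380],None,fx=4.8,fy=4.8,interpolation=cv2.INTER_CUBIC)
cv2.imwrite('pics/sidea.png',a);cv2.imwrite('pics/sideb.png',b)
E
```

```text
(600, 420, 3) (600, 300, 3)
```

View pics/topz.png

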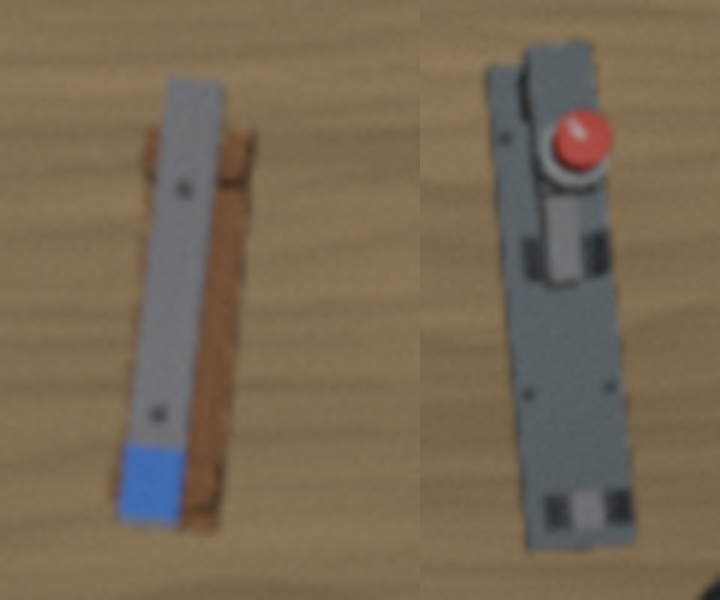

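View pics/sidea.png

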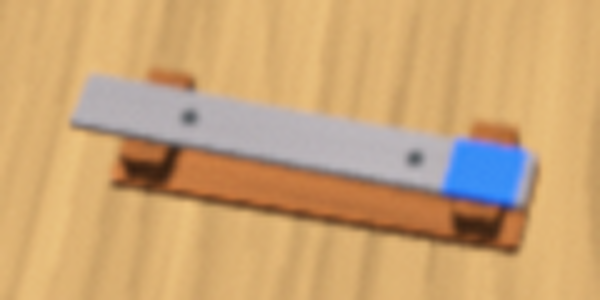

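View pics/sideb.png

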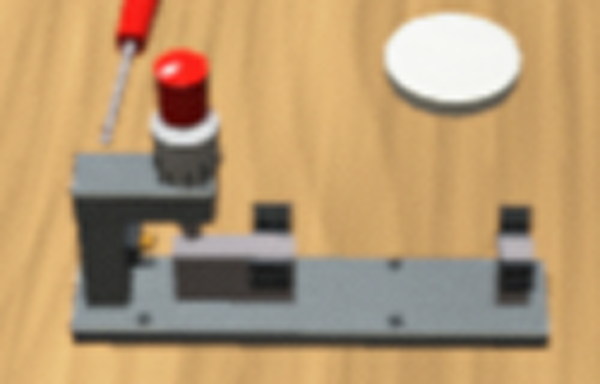

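```bash
python3 - <<'E'
from h import *
c=cap('top');s=cap('side')
T=lambda p:[(220+(u+.5)/6-.5,130+(v+.5)/6-.5) for u,v in p]
G=lambda p:[(345+(u-420+.5)/5-.5,160+(v+.5)/5-.5) for u,v in p]
SA=lambda p:[(195+u/5-.4,300+v/5-.4) for u,v in p]
SB=lambda p:[(255+u/4.8-.4,165+v/4.8-.4) for u,v in p]
np.set_printoptions(precision=4,suppress=True)
for nm,P in(('top',plane(c,T([(168,78),(226,84),(182,527),(118,522)]),.039)),('side',plane(s,SA([(92,75),(71,125),(524,207),(538,152)]),.039))):
    a=(P[0]+P[1])/2;b=(P[2]+P[3])/2;d=a-b
    print(nm,P[:,:2],'mid',(a+b)[:2]/2,'len',np.linalg.norm(d),'yaw',np.arctan2(d[1],d[0]))
B=plane(c,G([(487,67),(527,549),(636,541)]),.016);print('base',B[:,:2],'yaw',np.arctan2(*(B[0]-B[1])[[1,0]]),'mid near end',(B[1]+B[2])/2, np.linalg.norm(B[0]-B[1]))
P=plane(c,G([(587,510),(564,282),(583,138)]),.055);print('rear,anvil',P[:2]);
print('cap',plane(c,G([(583,139)]),.192))
B=plane(s,SB([(548,331),(545,265),(75,332)]),.016);print('side base',B)
print('side cap',plane(s,SB([(183,70)]),.192))
P=plane(s,SB([(516,236),(294,237),(294,260)]),.055);print('side rests',P)
# red ellipse
for cc,nm in((c,'t'),(s,'s')):
    im=cc['img'].astype(int);m=((im[...,0]>130)&(im[...,1]<90)&(im[...,2]<90)).astype(np.uint8)
    n,l,st,ce=cv2.connectedComponentsWithStats(m)
    for i in range(1,n):
        if st[i,4]>30: print(nm,st[i],ce[i])
E
```

```text
top [[0.7361 0.1876]
 [0.7323 0.1595]
 [0.5176 0.184 ]
 [0.5207 0.2148]] mid [0.6267 0.1865] len 0.21659381614512757 yaw -0.1195773849572988
side [[0.7334 0.166 ]
 [0.7369 0.1939]
 [0.5205 0.2196]
 [0.517  0.1907]] mid [0.6269 0.1926] len 0.21789474509547427 yaw -0.11575688869926042
base [[ 0.6427 -0.1317]
 [ 0.3609 -0.1466]
 [ 0.364  -0.2096]] yaw 0.052961985935249575 mid near end [ 0.3624 -0.1781  0.016 ] 0.2821890473128353
rear,anvil [[ 0.382  -0.1776  0.055 ]
 [ 0.5113 -0.1686  0.055 ]]
cap [[ 0.5716 -0.1665  0.192 ]]
side base [[ 0.3625 -0.1454  0.016 ]
 [ 0.3643 -0.2     0.016 ]
 [ 0.6411 -0.1244  0.016 ]]
side cap [[ 0.5723 -0.159   0.192 ]]
side rests [[ 0.3844 -0.1841  0.055 ]
 [ 0.5149 -0.1738  0.055 ]
 [ 0.5133 -0.1548  0.055 ]]
t [451 167  33   7 221] [466.8235 170.0543]
t [372 182  12  11  86] [377.7093 187.3023]
t [311 184  12  38 279] [317.19  204.448]
s [279 154  11  20 134] [284.4179 163.3582]
s [287 176  11   7  55] [292.8    179.1636]
```

```bash
python3 - <<'E'
from h import *
from scipy.spatial.transform import Rotation as Ro
c=cap('wrist');st=ctrl.get_state();q=st['tcp_rot'];R=Ro.from_quat([q[1],q[2],q[3],q[0]]).as_matrix()
o,d=ray(c,[(320,240)]);print('cam in tool',R.T@(o-st['tcp_pos']),R.T@d[0]);print(R)
print('cam->tool rot',R.T@cv2.Rodrigues(np.array(c['rvec']))[0].T)
E
```

```text
cam in tool [ 0.07195461  0.00051355 -0.17061139] [-2.69846242e-01 -3.52880587e-05  9.62974080e-01]
[[ 8.92562064e-01  4.50924561e-01 -3.40031576e-05]
 [ 4.50924560e-01 -8.92562049e-01  1.72833744e-04]
 [ 4.75850522e-05 -1.69597702e-04 -9.99999984e-01]]
cam->tool rot [[-1.34940931e-03 -9.65980686e-01 -2.58610700e-01]
 [ 9.99998910e-01 -1.14872536e-03 -9.27112959e-04]
 [ 5.98500542e-04 -2.58611670e-01  9.65981183e-01]]
```

```bash
python3 -m pendant '[[-1,[4,-3.2,0],[0,0,0]],[-1,[4,-3.2,0],[0,0,0]],[-1,[4,-3.2,0],[0,0,0]],[-1,[4,-3.2,0],[0,0,0]],[-1,[4,-3.2,0],[0,0,0]],[-1,[4,-3.2,0],[0,0,0]],[-1,[4,-3.2,0],[0,0,0]],[-1,[4,-3.2,0],[0,0,0]],[-1,[4,-3.2,0],[0,0,0]],[-1,[4,-3.2,0],[0,0,0]]]'
python3 -m pendant '[[-1,[4,-3.2,0],[0,0,0]],[-1,[4,-3.2,0],[0,0,0]],[-1,[4,-3.2,0],[0,0,0]],[-1,[4,-3.2,0],[0,0,0]],[-1,[4,-3.2,0],[0,0,0]],[-1,[0,0,0],[0,0,-0.18]],[-1,[0,0,0],[0,0,-0.18]],[-1,[0,0,0],[0,0,-0.18]],[-1,[0,0,0],[0,0,-0.18]],[-1,[0,0,0],[0,0,-0.18]]]'
python3 -m pendant '[[-1,[0,0,0],[0,0,-0.18]],[-1,[0,0,0],[0,0,-0.18]],[-1,[0,0,0],[0,0,-0.18]],[-1,[0,0,0],[0,0,-0.18]],[-1,[0,0,0],[0,0,-0.18]],[-1,[0,0,0],[0,0,-0.18]],[-1,[0,0,0],[0,0,-0.18]],[-1,[0,0,0],[0,0,-0.18]],[-1,[0,0,0],[0,0,-0.18]],[-1,[0,0,0],[0,0,0]]]'
cat >> h.py <<'E'
from scipy.spatial.transform import Rotation as Ro
np.set_printoptions(precision=4,suppress=True)
def tool():
    st=ctrl.get_state();q=st['tcp_rot'];R=Ro.from_quat([q[1],q[2],q[3],q[0]]).as_matrix()
    return st,R
def goto(xyz,yaw):
    st,R=tool();y=np.arctan2(R[1,0],R[0,0]);dt=-(yaw-y);dt=(dt+np.pi)%(2*np.pi)-np.pi
    print('yaw now',y,'tcp',st['tcp_pos'],'shift tool cm (before turn)',R.T@(np.array(xyz)-st['tcp_pos'])*100,'turn z',dt,'tilt',R[2,:2],'q6',st['qpos'][5],'t',st['time'])
E
python3 - <<'E'
from h import *
goto([.6268,.189,.2],np.pi-.118);cap('wrist','w1.png')
E
```

```text
time: 1.65
tcp_pos: [0.4951, -0.0903, 0.2141]
tcp_rot: [0.0, 0.973, 0.232, 0.0]
contact_force: [0.9, -1.2, -0.2]
grip_width: 0.0913
time: 2.9
tcp_pos: [0.6009, 0.1412, 0.2139]
tcp_rot: [0.0, 0.773, 0.634, 0.0]
contact_force: [0.2, 1.1, -0.3]
grip_width: 0.0912
time: 4.15
tcp_pos: [0.6009, 0.1411, 0.2139]
tcp_rot: [-0.0, 0.077, 0.997, 0.0]
contact_force: [-1.1, 0.7, 0.2]
grip_width: 0.0913
yaw now 2.9869790413440853 tcp [0.6009 0.1411 0.2139] shift tool cm (before turn) [-1.8219  5.1274  1.3912] turn z -0.036613612245707916 tilt [0. 0.] q6 -1.282198599847422 t 4.15
```

View pics/w1.png

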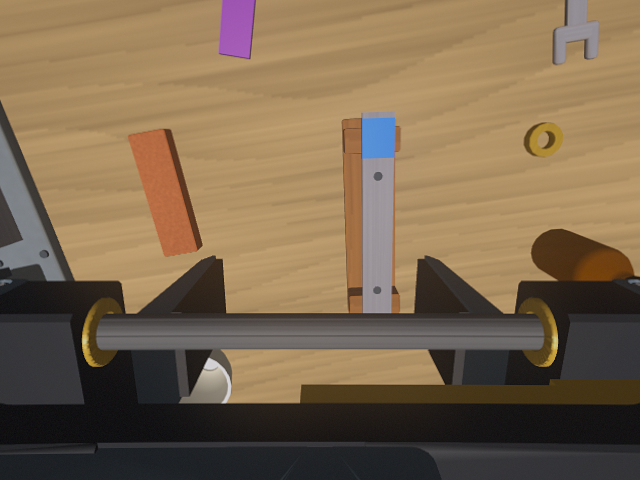

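The wrist view shows the blank upright in the image, with edges at u≈362 and 395 and its blue band at rows 117–158. I'll refine its axis from this view.

```bash
python3 - <<'E'
from h import *
c=cap('wrist');im=c['img'];hsv=cv2.cvtColor(im,cv2.COLOR_RGB2HSV)
for v in (118,122,165,200,240,280,300):
    r=hsv[v,340:410];
    s=np.where((r[:,1]<60)|((r[:,0]>95)&(r[:,0]<125)))[0]+340
    P=plane(c,[(s.min()-.5,v),(s.max()+.5,v)],.039);print(v,s.min(),s.max(),P[:,:2].ravel(),(P[0]+P[1])[:2]/2,np.linalg.norm(P[0]-P[1]))
print(hsv[108:120,378], plane(c,[(378,112.5)],.039))
E
```

```text
118 362 395 [0.5219 0.1895 0.5266 0.2184] [0.5243 0.2039] 0.02928994517043575
122 361 394 [0.5251 0.1882 0.5298 0.2172] [0.5274 0.2027] 0.029369423345036654
165 362 393 [0.5615 0.1843 0.5661 0.2124] [0.5638 0.1983] 0.028456066398361745
200 362 392 [0.5927 0.1802 0.5972 0.2081] [0.595  0.1941] 0.02823621099454568
240 362 392 [0.6303 0.1753 0.6349 0.2039] [0.6326 0.1896] 0.029031878279718846
280 363 391 [0.6702 0.171  0.6746 0.1986] [0.6724 0.1848] 0.02793624041191734
300 363 391 [0.6909 0.1682 0.6953 0.1962] [0.6931 0.1822] 0.028337884488756952
[[ 18 105 180]
 [ 17 104 182]
 [ 17 102 183]
 [ 15  64 172]
 [137  15 154]
 [150  10 152]
 [154  12 153]
 [161  13 153]
 [146  12 153]
 [112  69 181]
 [106 164 218]
 [106 158 215]] [[0.5197 0.2041 0.039 ]]
```

```bash
python3 - <<'E'
from h import *
goto([.629,.190,.02],np.pi-.124)
E
```

```text
yaw now 2.9832253362710976 tcp [0.6009 0.1411 0.2139] shift tool cm (before turn) [-2.005   5.2689 19.3877] turn z -0.034367317318695356 tilt [ 0.0001 -0.    ] q6 -1.2784516992893118 t 4.25
```

```bash
python3 -m pendant '[[-1,[-1,2.63,3],[0,0,0]],[-1,[-1,2.64,3],[0,0,0]],[-1,[0,0,3],[0,0,-0.032]],[-1,[0,0,3],[0,0,0]],[-1,[0,0,2],[0,0,0]],[-1,[0,0,0],[0,0,0]]]'
python3 - <<'E'
from h import *
goto([.629,.190,.02],np.pi-.124);cap('wrist','w2.png')
E
```

```text
time: 5.0
tcp_pos: [0.6278, 0.19, 0.0726]
tcp_rot: [-0.001, 0.062, 0.998, -0.0]
contact_force: [0.1, 0.0, -0.2]
grip_width: 0.091
yaw now 3.016894379684122 tcp [0.6278 0.19   0.0726] shift tool cm (before turn) [-0.1303  0.0183  5.2575] turn z -0.0006982739056708986 tilt [ 0.0026 -0.0009] q6 -1.2432378430820397 t 5.0
```

View pics/w2.png

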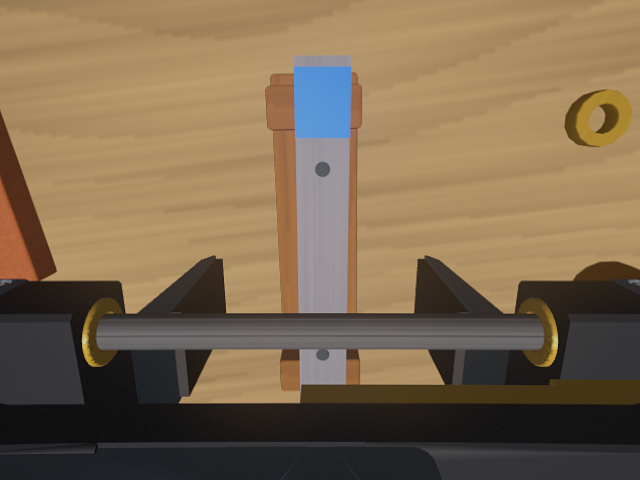

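The blank is centred between the fingers (u≈296–350, with the fingers symmetric about 320). I'll lower and grip.

```bash
python3 -m pendant '[[-1,[-0.1,0,2.2],[0,0,0]],[-1,[0,0,2],[0,0,0]],[-1,[0,0,1],[0,0,0]],[-1,[0,0,0],[0,0,0]],[1,[0,0,0],[0,0,0]],[1,[0,0,0],[0,0,0]],[1,[0,0,0],[0,0,0]],[1,[0,0,0],[0,0,0]],[1,[0,0,0],[0,0,0]]]'
python3 - <<'E'
from h import *
goto([.629,.190,.02],np.pi-.124);print(tool()[0]['joint_velocities'],tool()[0]['contact_force'])
E
```

```text
time: 6.18
tcp_pos: [0.6298, 0.19, 0.0219]
tcp_rot: [0.0, 0.061, 0.998, 0.0]
contact_force: [0.4, 0.0, 0.0]
grip_width: 0.0438
yaw now 3.0197224249071066 tcp [0.6298 0.19   0.0219] shift tool cm (before turn) [ 0.077  -0.0113  0.195 ] turn z 0.0021297713173136223 tilt [-0.  0.] q6 -1.2466393663920292 t 6.175
[ 0.0003  0.0026  0.0016  0.0001 -0.0007  0.001 ] [0.3702 0.0274 0.0452]
```

```bash
python3 -m pendant '[[1,[0,0,0.2],[0,0,0]],[1,[0,0,0],[0,0,0]],[1,[0,0,0],[0,0,0]],[1,[0,0,0],[0,0,0]],[1,[0,0,0],[0,0,0]]]'

```

```text
time: 6.8
tcp_pos: [0.6297, 0.19, 0.0199]
tcp_rot: [-0.0, 0.061, 0.998, -0.0]
contact_force: [0.8, 0.4, -2.4]
grip_width: 0.0276
```

```bash
python3 -m pendant '[[1,[0,0,-1],[0,0,0]],[1,[0,0,-3],[0,0,0]],[1,[0,0,-3],[0,0,0]],[1,[0,0,-3],[0,0,0]],[1,[0,0,0],[0,0,0]]]'
python3 -m pendant '[[1,[1,-2,0],[0,0,0]],[1,[1.9,-4.8,0],[0,0,0]],[1,[1.9,-4.8,0],[0,0,0]],[1,[1.9,-4.8,0],[0,0,0]],[1,[1.9,-4.8,0],[0,0,0]],[1,[1.9,-4.8,0],[0,0,0]],[1,[1.9,-4.8,0],[0,0,0]],[1,[1.9,-4.8,0],[0,0,0]],[1,[1,-2.8,0],[0,0,-0.18]],[1,[0,0,0],[0,0,0]]]'
python3 - <<'E'
from h import *
goto([.4432,-.1729,.1],np.pi+.053);cap('wrist','w3.png');cap('side','s3.png');print(tool()[0]['contact_force'],tool()[0]['wrist_torque'])
E
```

```text
time: 7.42
tcp_pos: [0.6312, 0.1904, 0.1228]
tcp_rot: [0.002, 0.061, 0.998, 0.001]
contact_force: [0.4, 0.9, -3.4]
grip_width: 0.0276
time: 8.68
tcp_pos: [0.4301, -0.1739, 0.1195]
tcp_rot: [-0.0, -0.029, 1.0, 0.0]
contact_force: [0.1, 0.2, -1.5]
grip_width: 0.0274
yaw now -3.0835391119437574 tcp [ 0.4301 -0.1739  0.1195] shift tool cm (before turn) [-1.3177  0.019   1.9458] turn z 0.005053541646035775 tilt [0.0008 0.0004] q6 -2.1416386361598256 t 8.675
[ 0.3049 -0.0512 -1.9871] [ 0.1927 -0.1573 -0.0393]
```

View pics/w3.png

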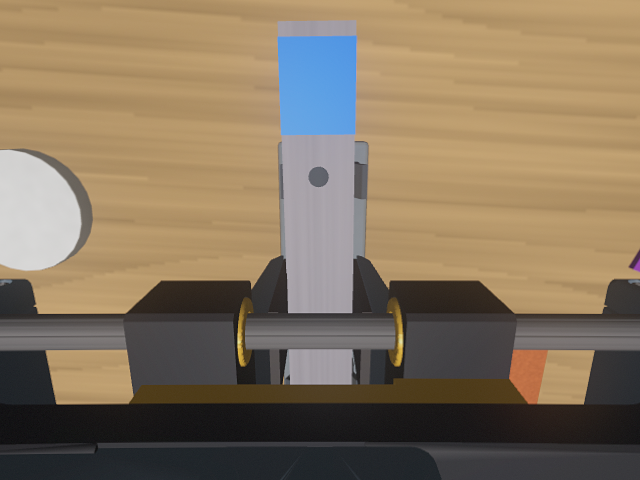

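View pics/s3.png

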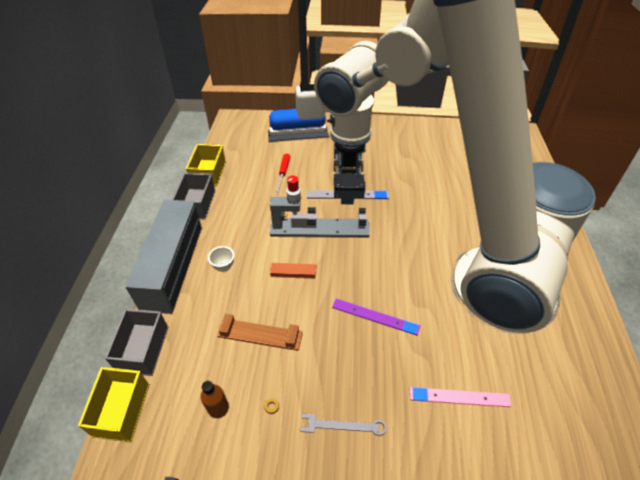

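```bash
python3 - <<'E'
from h import *
c=cap('wrist');im=c['img'].copy()
cv2.imwrite('pics/w3z.png',cv2.resize(im[10:270,250:400,::-1],None,fx=2.2,fy=2.2,interpolation=cv2.INTER_CUBIC))
cv2.imwrite('pics/w3y.png',cv2.resize(im[120:280,260:390,::-1],None,fx=3.7,fy=3.7,interpolation=cv2.INTER_CUBIC))
E
```

```text
(no output)
```

View pics/w3y.png

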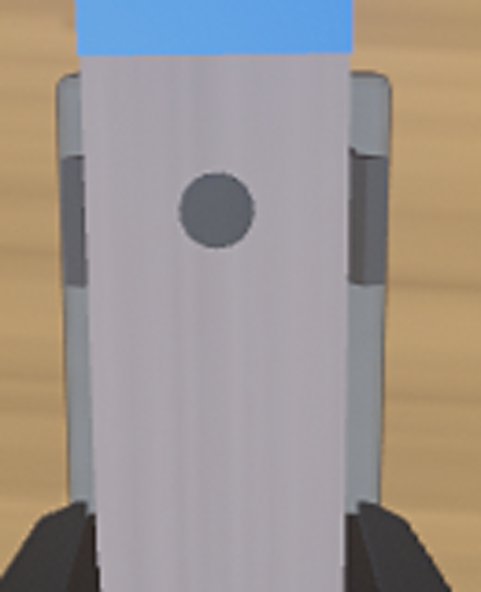

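```bash
python3 - <<'E'
from h import *
c=cap('wrist')
f=lambda p:[(260+(u+.5)/3.7-.5,120+(v+.5)/3.7-.5) for u,v in p]
B=plane(c,f([(57.5,120),(390.5,120),(69,450),(381.5,450)]),.016)
st,R=tool();zt=st['tcp_pos'][2]+.0191
Q=plane(c,f([(80,100),(351,100),(99,500),(346,500)]),zt)
for n,P in(('base',B),('blank',Q)):
    a=(P[0]+P[1])/2;b=(P[2]+P[3])/2;d=b-a
    print(n,P[:,:2],'mids',a,b,'widths',np.linalg.norm(P[0]-P[1]),np.linalg.norm(P[2]-P[3]),'yaws',[np.arctan2(*(P[2+i]-P[i])[[1,0]]) for i in(0,1)],np.arctan2(d[1],d[0]))
    y=a[1]+d[1]/d[0]*(.43-a[0]);print('y at x=.43',y)
# near end of base (row 73), blank end
print(plane(c,f([(220,73)]),.016))
hs=cv2.cvtColor(c['img'],cv2.COLOR_RGB2HSV)[:,318];print([i for i in range(10,60) if abs(int(hs[i,1])-int(hs[i-1,1]))>25], plane(c,[(318,20.5)],zt))
goto([.4432,-.1729,.1],np.pi+.053)
E
```

```text
base [[ 0.3725 -0.2071]
 [ 0.3691 -0.1442]
 [ 0.4373 -0.2032]
 [ 0.4339 -0.1405]] mids [ 0.3708 -0.1757  0.016 ] [ 0.4356 -0.1719  0.016 ] widths 0.0630180141712052 0.06288558471479734 yaws [np.float64(0.059715671417372884), np.float64(0.05767449721241837)] 0.0586949772800944
y at x=.43 -0.17217979369782851
blank [[ 0.3638 -0.1913]
 [ 0.3623 -0.1632]
 [ 0.4074 -0.188 ]
 [ 0.4059 -0.1603]] mids [ 0.3631 -0.1773  0.1388] [ 0.4067 -0.1741  0.1388] widths 0.028227853008583572 0.027720386028453246 yaws [np.float64(0.07701593226366504), np.float64(0.06540974735649328)] 0.07121281248814298
y at x=.43 -0.17248156829418188
[[ 0.3622 -0.1769  0.016 ]]
[20, 21, 36, 37] [[ 0.3196 -0.1795  0.1388]]
yaw now -3.0848167444183625 tcp [ 0.4314 -0.1718  0.1197] shift tool cm (before turn) [-1.1713 -0.1755  1.9686] turn z 0.003775909171430669 tilt [0.0002 0.0004] q6 -2.1355594713451005 t 8.875
```

```bash
python3 -m pendant '[[1,[0,0,2],[0,0,0]],[1,[0,0,3],[0,0,0]],[1,[0,0,1.3],[0,0,0]],[1,[0,0,0],[0,0,0]],[1,[0,0,0],[0,0,0]]]'
python3 - <<'E'
from h import *
goto([.4314,-.1718,.041],np.pi+.056);c=cap('wrist','w4.png');print(tool()[0]['contact_force'],tool()[0]['wrist_torque'])
cv2.imwrite('pics/w4z.png',cv2.resize(c['img'][0:280,230:410,::-1],None,fx=2.1,fy=2.1,interpolation=cv2.INTER_CUBIC))
E
```

```text
time: 9.5
tcp_pos: [0.4317, -0.1726, 0.0576]
tcp_rot: [0.0, -0.029, 1.0, -0.0]
contact_force: [0.4, 0.6, -2.5]
grip_width: 0.0277
yaw now -3.0833684981664793 tcp [ 0.4317 -0.1726  0.0576] shift tool cm (before turn) [0.0274 0.0804 1.6591] turn z 0.0022241554233133343 tilt [-0.0007 -0.0005] q6 -2.137900646926499 t 9.5
[ 0.4094  0.584  -1.9919] [ 0.1354 -0.1386 -0.0001]
```

View pics/w4z.png

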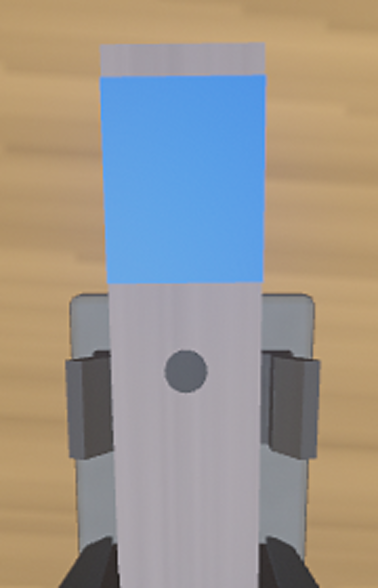

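```bash
python3 -m pendant '[[1,[0,0.1,0.5],[0,0,0]],[1,[0,0,0.5],[0,0,0]],[1,[0,0,0.3],[0,0,0]],[1,[0,0,0],[0,0,0]],[1,[0,0,0],[0,0,0]]]'
python3 - <<'E'
from h import *
goto([.4314,-.1718,.041],np.pi+.056);c=cap('wrist','w5.png');print(tool()[0]['contact_force'],tool()[0]['wrist_torque'])
cv2.imwrite('pics/w5z.png',cv2.resize(c['img'][0:280,230:410,::-1],None,fx=2.1,fy=2.1,interpolation=cv2.INTER_CUBIC))
c=cap('side');cv2.imwrite('pics/s5z.png',cv2.resize(c['img'][165:245,255:385,::-1],None,fx=6,fy=6,interpolation=cv2.INTER_CUBIC))
E
```

```text
time: 10.18
tcp_pos: [0.4312, -0.1716, 0.0439]
tcp_rot: [-0.0, -0.029, 1.0, 0.0]
contact_force: [-0.3, 0.2, -2.3]
grip_width: 0.028
yaw now -3.0834657627916684 tcp [ 0.4312 -0.1716  0.0439] shift tool cm (before turn) [-0.0184 -0.0222  0.2934] turn z 0.00212689079812467 tilt [0. 0.] q6 -2.1364273744223428 t 10.175
[ 0.6518 -0.9489 -2.0061] [ 0.1831 -0.1205 -0.0294]
```

View pics/w5z.png

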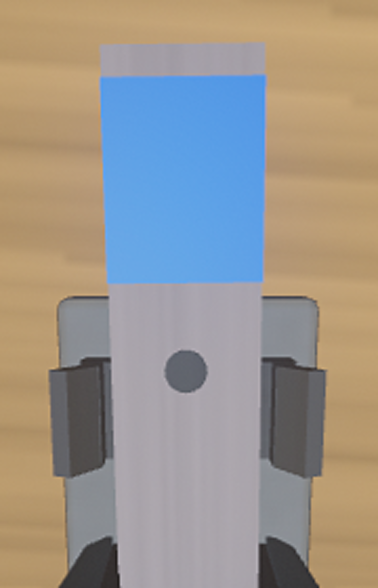

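View pics/s5z.png

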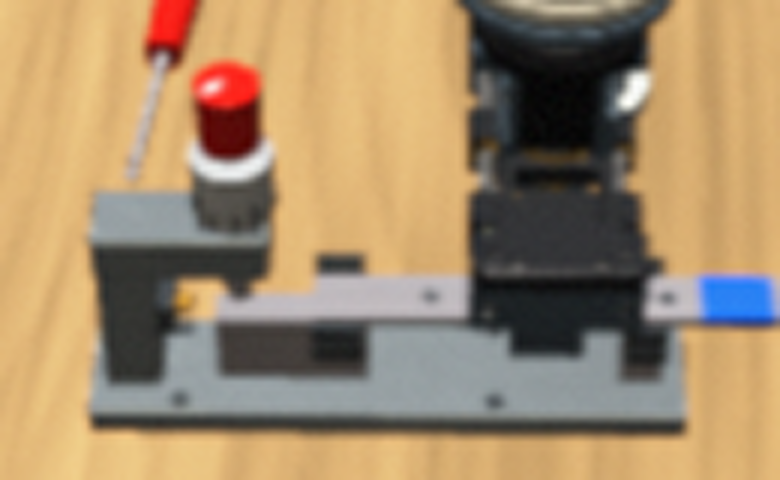

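The blank sits centred between the rear guides and its tip is over the anvil, short of the spindle. I'll set it down gently.

```bash
python3 -m pendant '[[1,[0,0,0.2],[0,0,0]],[1,[0,0,0],[0,0,0]],[1,[0,0,0],[0,0,0]]]'; python3 -m pendant '[[1,[0,0,0.1],[0,0,0]],[1,[0,0,0],[0,0,0]],[1,[0,0,0],[0,0,0]]]'
python3 -c "
from h import *
goto([.4314,-.1718,.041],np.pi+.056);print(tool()[0]['contact_force'],tool()[0]['wrist_torque'])"
```

```text
time: 10.65
tcp_pos: [0.4312, -0.1715, 0.0419]
tcp_rot: [-0.0, -0.029, 1.0, 0.0]
contact_force: [0.3, 0.5, -2.2]
grip_width: 0.0275
time: 11.02
tcp_pos: [0.4312, -0.1715, 0.0409]
tcp_rot: [-0.0, -0.029, 1.0, 0.0]
contact_force: [-0.8, -0.1, -2.7]
grip_width: 0.0278
yaw now -3.0834053955827407 tcp [ 0.4312 -0.1715  0.0409] shift tool cm (before turn) [-0.0224 -0.0278 -0.0086] turn z 0.0021872580070523284 tilt [0. 0.] q6 -2.136434921275793 t 11.025
[-0.7827 -0.1397 -2.6944] [ 0.0473 -0.1737  0.048 ]
```

```bash
python3 -m pendant '[[1,[0,0,0.05],[0,0,0]],[1,[0,0,0],[0,0,0]]]'; python3 -m pendant '[[1,[0,0,0.05],[0,0,0]],[1,[0,0,0],[0,0,0]]]'
```

```text
time: 11.28
tcp_pos: [0.4312, -0.1716, 0.0406]
tcp_rot: [0.0, -0.029, 1.0, -0.0]
contact_force: [-1.5, 0.1, 3.3]
grip_width: 0.0276
time: 11.52
tcp_pos: [0.4312, -0.1716, 0.0405]
tcp_rot: [0.0, -0.029, 1.0, -0.0]
contact_force: [-2.9, 1.4, 17.7]
grip_width: 0.0278
```

```bash
python3 -m pendant '[[1,[0,0,-0.06],[0,0,0]],[1,[-0.3,0,0],[0,0,0]],[1,[-0.4,0,0],[0,0,0]],[1,[-0.4,0,0],[0,0,0]],[1,[-0.4,0,0],[0,0,0]],[1,[0,0,0],[0,0,0]]]'; python3 -m pendant '[[1,[-0.4,0,0],[0,0,0]],[1,[-0.4,0,0],[0,0,0]],[1,[-0.4,0,0],[0,0,0]],[1,[-0.4,0,0],[0,0,0]],[1,[0,0,0],[0,0,0]],[1,[0,0,0],[0,0,0]]]'
python3 - <<'E'
from h import *
goto([.4314,-.1718,.041],np.pi+.056);c=cap('wrist','w6.png');print(tool()[0]['contact_force'],tool()[0]['wrist_torque'])
cv2.imwrite('pics/w6z.png',cv2.resize(c['img'][0:280,230:410,::-1],None,fx=2.1,fy=2.1,interpolation=cv2.INTER_CUBIC))
c=cap('side');cv2.imwrite('pics/s6z.png',cv2.resize(c['img'][165:245,255:385,::-1],None,fx=6,fy=6,interpolation=cv2.INTER_CUBIC))
E
```

```text
time: 12.28
tcp_pos: [0.446, -0.1705, 0.0406]
tcp_rot: [-0.0, -0.029, 1.0, 0.0]
contact_force: [-3.0, 1.3, 7.0]
grip_width: 0.0277
time: 13.02
tcp_pos: [0.462, -0.1695, 0.0405]
tcp_rot: [-0.0, -0.029, 1.0, 0.0]
contact_force: [-3.8, 2.4, 7.3]
grip_width: 0.0277
yaw now -3.0833581954275187 tcp [ 0.462  -0.1695  0.0405] shift tool cm (before turn) [ 3.0711 -0.0474 -0.0443] turn z 0.0022344581622739668 tilt [0.0004 0.0003] q6 -2.1022276283789627 t 13.025
[-3.4999  1.9173  6.5386] [ 0.3553  0.3433 -0.0221]
```

View pics/w6z.png

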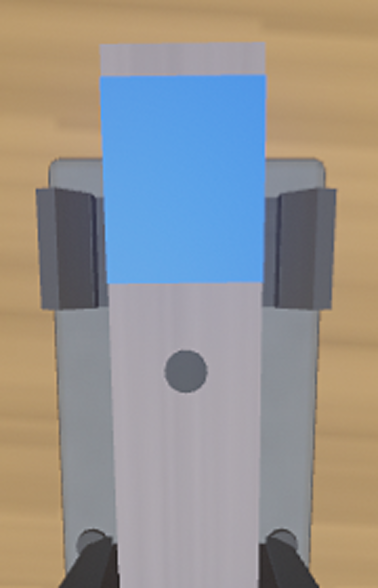

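View pics/s6z.png

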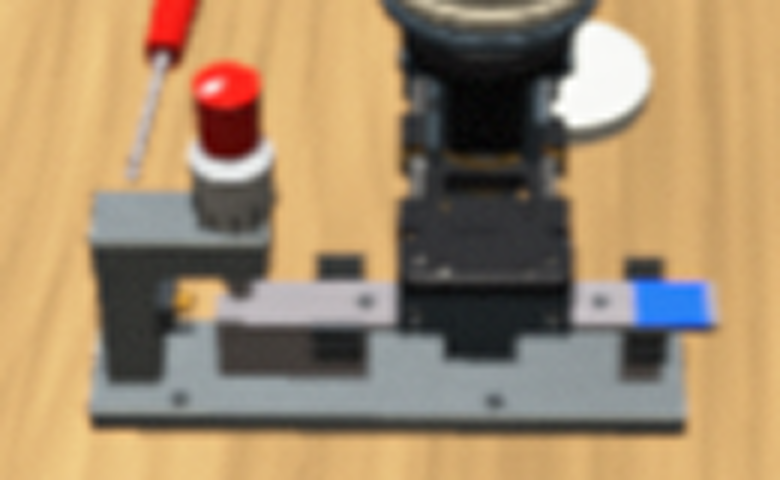

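```bash
python3 - <<'E'
from h import *
s=cap('side')
g=np.array([.5738,-.1640]);yw=.0565;u=np.array([np.cos(yw),np.sin(yw)])
f=lambda x,z:np.r_[g+u*x,z]
for x in(-226,-6,12,15,29,30): 
    p=proj(s,[f(x/1e3,.0575)])[0];print(x,(p-[255,165])*6)
E
python3 -m pendant '[[1,[0,0,-0.03],[0,0,0]],[1,[-0.2,0,0],[0,0,0]],[1,[-0.2,0,0],[0,0,0]],[1,[-0.2,0,0],[0,0,0]],[1,[0,0,0],[0,0,0]]]'
```

```text
-226 [720.1905 303.8521]
-6 [251.0274 298.5129]
12 [212.7444 298.1185]
15 [206.3675 298.0534]
29 [176.6237 297.7521]
30 [174.5001 297.7308]
time: 13.8
tcp_pos: [0.4684, -0.1694, 0.0408]
tcp_rot: [0.0, -0.029, 1.0, -0.0]
contact_force: [0.6, -0.2, -1.9]
grip_width: 0.0276
```

```bash
python3 -m pendant '[[1,[0,0,0.02],[0,0,0]],[1,[-0.2,0,0],[0,0,0]],[1,[-0.2,0,0],[0,0,0]],[1,[-0.2,0,0],[0,0,0]],[1,[-0.2,0,0],[0,0,0]],[1,[-0.2,0,0],[0,0,0]],[1,[0,0,0],[0,0,0]]]'
python3 -m pendant '[[1,[-0.1,0,0],[0,0,0]],[1,[-0.1,0,0],[0,0,0]],[1,[-0.1,0,0],[0,0,0]],[1,[0,0,0],[0,0,0]]]'
```

```text
time: 14.68
tcp_pos: [0.4784, -0.1688, 0.0406]
tcp_rot: [0.0, -0.029, 1.0, -0.0]
contact_force: [0.5, -0.8, -1.2]
grip_width: 0.0277
time: 15.18
tcp_pos: [0.4812, -0.1686, 0.0406]
tcp_rot: [0.0, -0.029, 1.0, -0.0]
contact_force: [-0.5, 0.3, -1.9]
grip_width: 0.0277
```

```bash
for i in 1; do python3 -m pendant '[[1,[-0.1,0,0],[0,0,0]],[1,[-0.1,0,0],[0,0,0]],[1,[0,0,0],[0,0,0]]]'; python3 -m pendant '[[1,[-0.05,0,0],[0,0,0]],[1,[-0.05,0,0],[0,0,0]],[1,[0,0,0],[0,0,0]]]'; python3 -m pendant '[[1,[-0.05,0,0],[0,0,0]],[1,[-0.05,0,0],[0,0,0]],[1,[0,0,0],[0,0,0]]]';done
```

```text
time: 15.55
tcp_pos: [0.4833, -0.1685, 0.0406]
tcp_rot: [0.0, -0.029, 1.0, -0.0]
contact_force: [-0.5, -0.5, -1.4]
grip_width: 0.0275
time: 15.92
tcp_pos: [0.4842, -0.1685, 0.0406]
tcp_rot: [0.0, -0.029, 1.0, -0.0]
contact_force: [0.8, -0.0, -1.8]
grip_width: 0.0275
time: 16.3
tcp_pos: [0.4852, -0.1684, 0.0406]
tcp_rot: [0.0, -0.029, 1.0, 0.0]
contact_force: [0.2, 0.4, -1.0]
grip_width: 0.0276
```

```bash
python3 -m pendant '[[1,[-0.05,0,0],[0,0,0]],[1,[-0.05,0,0],[0,0,0]],[1,[0,0,0],[0,0,0]]]'; python3 -m pendant '[[1,[-0.05,0,0],[0,0,0]],[1,[-0.05,0,0],[0,0,0]],[1,[0,0,0],[0,0,0]]]'
python3 - <<'E'
from h import *
c=cap('side');cv2.imwrite('pics/s7z.png',cv2.resize(c['img'][195:245,255:335,::-1],None,fx=10,fy=10,interpolation=cv2.INTER_CUBIC))
E
```

```text
time: 16.68
tcp_pos: [0.4862, -0.1683, 0.0406]
tcp_rot: [0.0, -0.029, 1.0, -0.0]
contact_force: [0.1, 0.1, -1.6]
grip_width: 0.0274
time: 17.05
tcp_pos: [0.4872, -0.1683, 0.0406]
tcp_rot: [0.0, -0.029, 1.0, -0.0]
contact_force: [-0.1, -0.6, -0.8]
grip_width: 0.0276
```

View pics/s7z.png

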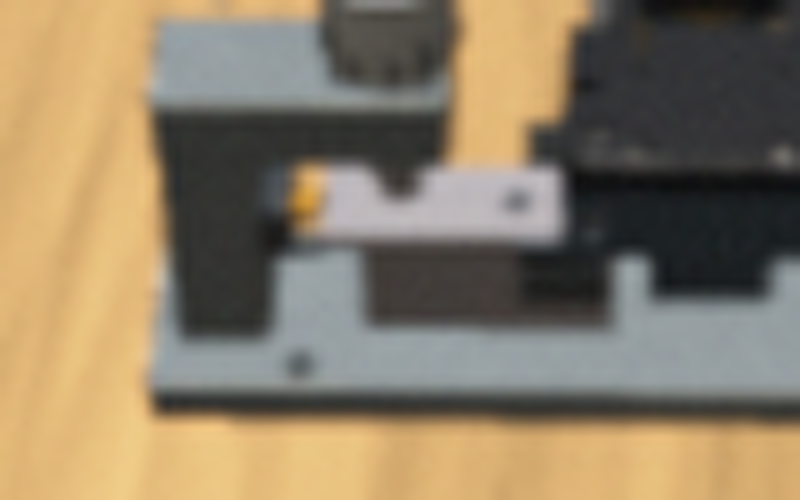

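The brass pin shows at (305,200) in the crop, just ahead of the blank's end. Contact is close, so I'll continue in half-millimetre steps.

```bash
python3 -m pendant '[[1,[-0.05,0,0],[0,0,0]],[1,[0,0,0],[0,0,0]]]'; python3 -m pendant '[[1,[-0.05,0,0],[0,0,0]],[1,[0,0,0],[0,0,0]]]'; python3 -m pendant '[[1,[-0.05,0,0],[0,0,0]],[1,[0,0,0],[0,0,0]]]'
```

```text
time: 17.35
tcp_pos: [0.4876, -0.1683, 0.0406]
tcp_rot: [0.0, -0.029, 1.0, 0.0]
contact_force: [0.9, -0.1, -1.7]
grip_width: 0.0278
time: 17.6
tcp_pos: [0.4881, -0.1682, 0.0406]
tcp_rot: [0.0, -0.029, 1.0, 0.0]
contact_force: [-0.8, 0.9, -1.6]
grip_width: 0.0277
time: 17.85
tcp_pos: [0.4886, -0.1682, 0.0406]
tcp_rot: [-0.0, -0.029, 1.0, -0.0]
contact_force: [-1.3, -0.4, -0.4]
grip_width: 0.0276
```

```bash
python3 -m pendant '[[1,[-0.05,0,0],[0,0,0]],[1,[0,0,0],[0,0,0]]]'; python3 -m pendant '[[1,[-0.05,0,0],[0,0,0]],[1,[0,0,0],[0,0,0]]]'; python3 -m pendant '[[1,[-0.05,0,0],[0,0,0]],[1,[0,0,0],[0,0,0]]]'
```

```text
time: 18.1
tcp_pos: [0.4886, -0.1682, 0.0406]
tcp_rot: [-0.0, -0.029, 1.0, 0.0]
contact_force: [-5.5, -1.9, 2.7]
grip_width: 0.0276
time: 18.35
tcp_pos: [0.4887, -0.1681, 0.0406]
tcp_rot: [-0.001, -0.029, 1.0, 0.0]
contact_force: [-8.3, -3.4, 4.6]
grip_width: 0.0272
time: 18.6
tcp_pos: [0.4887, -0.168, 0.0406]
tcp_rot: [-0.001, -0.029, 1.0, 0.0]
contact_force: [-10.9, -4.4, 6.9]
grip_width: 0.0278
```

Contact came at TCP x≈0.4886: the position stalled while the force rose to 11 N. I'll ease off to a light press and release.

```bash
python3 -m pendant '[[1,[0.08,0,0],[0,0,0]],[1,[0,0,0],[0,0,0]]]'
python3 -c "
from h import *
print(tool()[0]['contact_force'])"
python3 -m pendant '[[-1,[0,0,0],[0,0,0]],[-1,[0,0,0],[0,0,0]],[-1,[0,0,0],[0,0,0]],[-1,[0,0,0],[0,0,0]],[-1,[0,0,0],[0,0,0]],[-1,[0,0,0],[0,0,0]]]'
python3 - <<'E'
from h import *
goto([.4886,-.168,.041],np.pi+.056)
c=cap('side');cv2.imwrite('pics/s8z.png',cv2.resize(c['img'][195:245,255:335,::-1],None,fx=10,fy=10,interpolation=cv2.INTER_CUBIC))
c=cap('wrist','w8.png')
E
```

```text
time: 18.85
tcp_pos: [0.4887, -0.1681, 0.0406]
tcp_rot: [-0.001, -0.029, 1.0, 0.0]
contact_force: [-5.9, -1.6, 3.4]
grip_width: 0.0274
[-5.8808 -1.6373  3.4289]
time: 19.6
tcp_pos: [0.4893, -0.1681, 0.0406]
tcp_rot: [0.0, -0.029, 1.0, -0.0]
contact_force: [-0.5, -0.5, 0.3]
grip_width: 0.0848
yaw now -3.083340843592513 tcp [ 0.4893 -0.1681  0.0406] shift tool cm (before turn) [ 0.0683  0.0187 -0.039 ] turn z 0.002251809997280141 tilt [-0. -0.] q6 -2.0755074039928343 t 19.6
```

View pics/s8z.png

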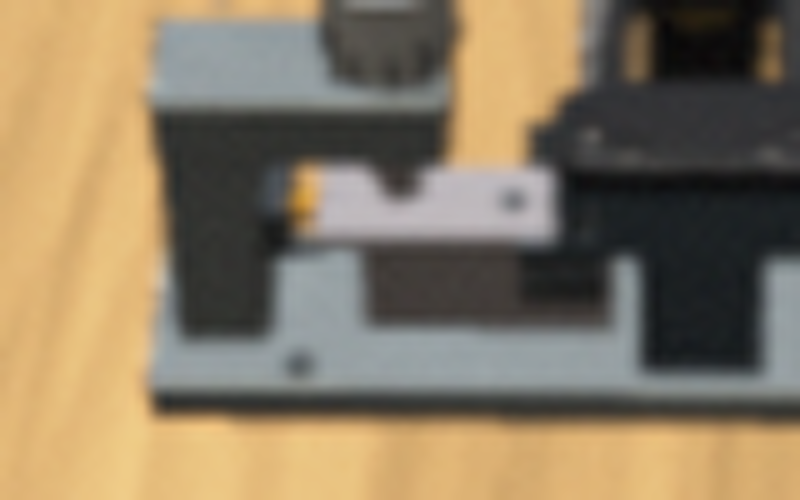

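View pics/w8.png

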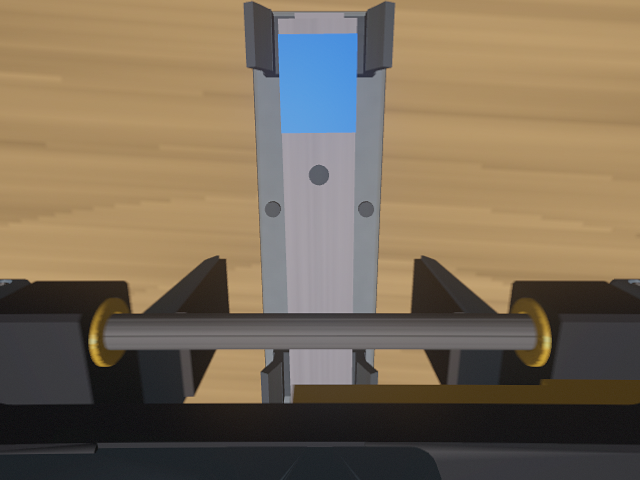

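```bash
python3 -m pendant '[[-1,[0,0,-2],[0,0,0]],[-1,[0,0,-4],[0,0,0]],[-1,[0,0,-5],[0,0,0]],[-1,[0,0,-5],[0,0,0]],[-1,[0,0,-3],[0,0,0]],[-1,[-4,0,0],[0,0,0]],[-1,[-5,0,0],[0,0,0]],[-1,[-5,0,0],[0,0,0]],[-1,[-1,0,0],[0,0,0]],[-1,[0,0,0],[0,0,0]]]'
python3 - <<'E'
from h import *
goto([.573,-.1645,.2],np.pi+.056)
c=cap('wrist','w9.png')
E
```

```text
time: 20.95
tcp_pos: [0.6388, -0.1592, 0.23]
tcp_rot: [-0.0, -0.029, 1.0, 0.0]
contact_force: [-0.4, -0.6, 0.1]
grip_width: 0.0912
yaw now -3.0829566528753016 tcp [ 0.6388 -0.1592  0.23  ] shift tool cm (before turn) [ 6.5998 -0.1404  3.0105] turn z 0.0026360007144914377 tilt [0.001  0.0004] q6 -1.9643486689526763 t 20.95
```

View pics/w9.png

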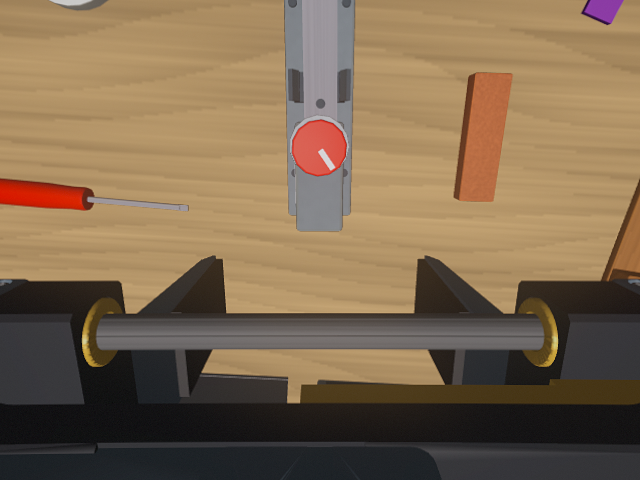

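The red cap is centred at about (319,148), and a white index mark on it will let me measure the rotation.

```bash
cat >> h.py <<'E'
def capmeas(c,mn=900):
    hs=cv2.cvtColor(c['img'],cv2.COLOR_RGB2HSV)
    m=(((hs[...,0]<8)|(hs[...,0]>172))&(hs[...,1]>150)&(hs[...,2]>100)).astype(np.uint8)
    cs,_=cv2.findContours(m,cv2.RETR_EXTERNAL,cv2.CHAIN_APPROX_NONE)
    best=None
    for k in cs:
        if cv2.contourArea(k)<mn: continue
        (x,y),r=cv2.minEnclosingCircle(k)
        fill=cv2.contourArea(k)/(np.pi*r*r)
        if fill>.8 and (best is None or fill>best[3]): best=(x,y,r,fill)
    return best
E
python3 - <<'E'
from h import *
c=cap('wrist');b=capmeas(c);print(b)
print(plane(c,[b[:2]],.192), np.linalg.norm(plane(c,[(b[0]+b[2],b[1])],.192)-plane(c,[(b[0]-b[2],b[1])],.192)))
m=plane(c,[(321,151),(333,167)],.192);print('mark',m,np.arctan2(*(m[1]-m[0])[[1,0]]))
cen=plane(c,[b[:2]],.192)[0]
goto([cen[0],cen[1],.166],np.pi+.056)
E
```

```text
(319.380859375, 148.98936462402344, 28.11174201965332, 0.9241929941088626)
[[ 0.5731 -0.164   0.192 ]] 0.029940579987461913
mark [[ 0.5741 -0.1631  0.192 ]
 [ 0.5822 -0.1562  0.192 ]] 0.7126235129410332
yaw now -3.0836501727865446 tcp [ 0.6379 -0.1595  0.2306] shift tool cm (before turn) [ 6.4908 -0.0819  6.4624] turn z 0.0019424808032484364 tilt [0.0009 0.0002] q6 -1.9643834632062236 t 21.05
```

```bash
python3 -m pendant '[[-1,[3,-0.08,0],[0,0,0]],[-1,[3.5,0,0],[0,0,0]],[-1,[0,0,0],[0,0,0]],[-1,[0,0,0],[0,0,0]]]'
python3 - <<'E'
from h import *
goto([.5731,-.164,.164],np.pi+.056)
E
```

```text
time: 21.55
tcp_pos: [0.574, -0.1642, 0.2312]
tcp_rot: [0.0, -0.029, 1.0, -0.0]
contact_force: [0.2, 0.2, -0.9]
grip_width: 0.0913
yaw now -3.0839759789589385 tcp [ 0.574  -0.1642  0.2312] shift tool cm (before turn) [0.0946 0.032  6.7155] turn z 0.0016166746308545754 tilt [-0.0008 -0.0003] q6 -2.0071379129406357 t 21.55
```

```bash
python3 -m pendant '[[-1,[0.06,0.02,2],[0,0,0]],[-1,[0,0,2.5],[0,0,0]],[-1,[0,0,2],[0,0,0]],[-1,[0,0,0],[0,0,0]],[-1,[0,0,0],[0,0,0]]]'
python3 - <<'E'
from h import *
goto([.5731,-.164,.164],np.pi+.056);cap('wrist','w10.png')
c=cap('side');cv2.imwrite('pics/s10z.png',cv2.resize(c['img'][145:245,255:385,::-1],None,fx=6,fy=6,interpolation=cv2.INTER_CUBIC))
print(tool()[0]['wrist_torque'],tool()[0]['contact_force'])
E
```

```text
time: 22.18
tcp_pos: [0.5742, -0.164, 0.1663]
tcp_rot: [0.0, -0.029, 1.0, -0.0]
contact_force: [-0.4, -0.3, -0.6]
grip_width: 0.0912
yaw now -3.0832476738695114 tcp [ 0.5742 -0.164   0.1663] shift tool cm (before turn) [0.1097 0.004  0.2328] turn z 0.0023449797202816924 tilt [-0.0008 -0.0004] q6 -2.0073106242072156 t 22.175
[ 0.11   -0.1264  0.0087] [0.0178 0.4458 0.3197]
```

View pics/s10z.png

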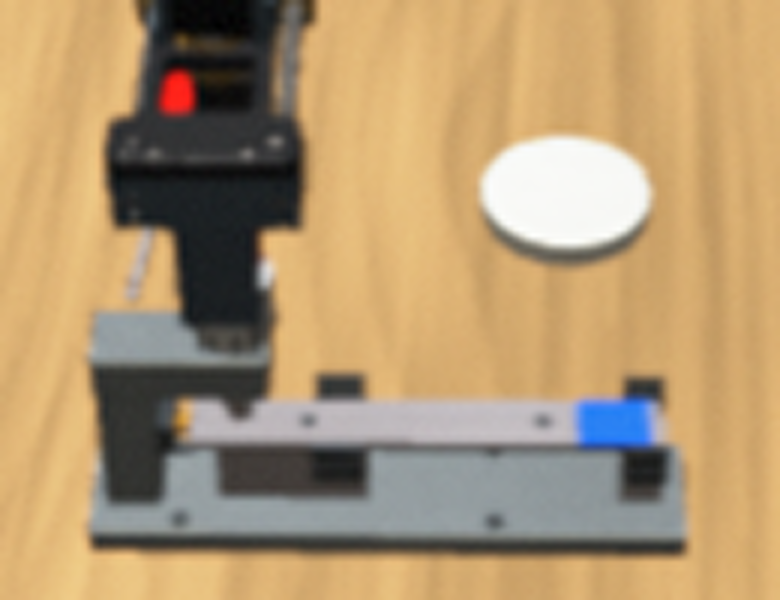

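View pics/w10.png

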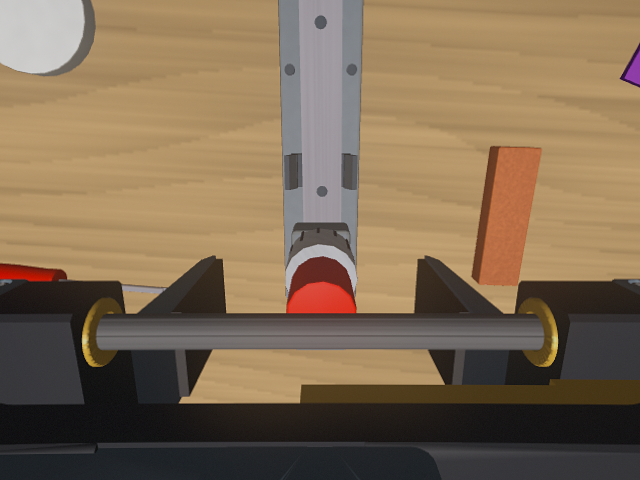

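```bash
python3 -m pendant '[[-1,[0.1,0,0.2],[0,0,0]],[1,[0,0,0],[0,0,0]],[1,[0,0,0],[0,0,0]],[1,[0,0,0],[0,0,0]],[1,[0,0,0],[0,0,0]],[1,[0,0,0],[0,0,0]],[1,[0,0,0],[0,0,0]],[1,[0,0,0],[0,0,0]]]'
python3 - <<'E'
from h import *
goto([.5731,-.164,.164],np.pi+.056);c=cap('wrist','w11.png')
print(tool()[0]['wrist_torque'],tool()[0]['contact_force'])
cv2.imwrite('pics/w11z.png',cv2.resize(c['img'][200:320,260:380,::-1],None,fx=5,fy=5,interpolation=cv2.INTER_CUBIC))
E
```

```text
time: 23.28
tcp_pos: [0.5726, -0.1637, 0.1636]
tcp_rot: [-0.0, -0.029, 1.0, 0.0]
contact_force: [-0.5, 2.8, 0.2]
grip_width: 0.0294
yaw now -3.083374923525892 tcp [ 0.5726 -0.1637  0.1636] shift tool cm (before turn) [-0.0521 -0.0349 -0.0364] turn z 0.0022177300639008024 tilt [0.     0.0004] q6 -2.008080597097716 t 23.275
[ 0.5094 -0.144  -0.0304] [-0.6327  1.8651  0.1684]
```

View pics/w11z.png

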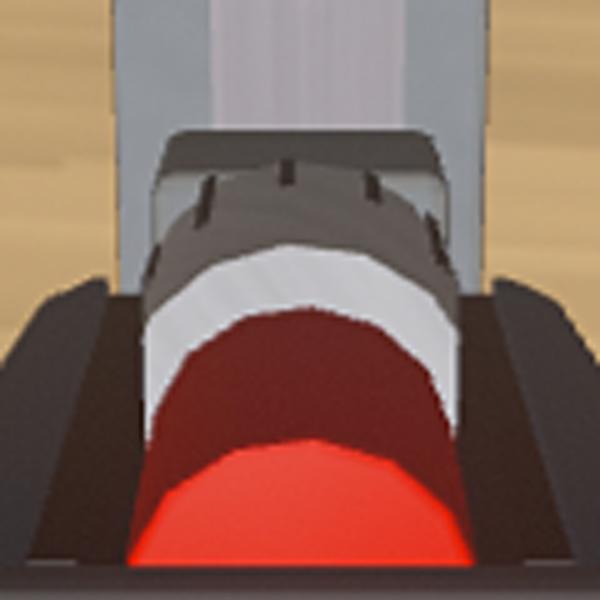

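The cap is gripped at 29.4 mm. In the crop the thimble marks are at u=205, 287, 373 and 437. I'll turn clockwise (+tool z) and watch the marks and the torque.

```bash
python3 -m pendant '[[1,[0,0,0],[0,0,0.08]],[1,[0,0,0],[0,0,0.15]],[1,[0,0,0],[0,0,0.15]],[1,[0,0,0],[0,0,0.15]],[1,[0,0,0],[0,0,0.15]],[1,[0,0,0],[0,0,0.15]]]'
cat > chk.py <<'E'
from h import *
import sys
goto([.5731,-.164,.164],0);c=cap('wrist')
s=tool()[0];print('torque',s['wrist_torque'],s['contact_force'],'grip',s['grip_width'])
a=cv2.resize(c['img'][215:320,275:365,::-1],None,fx=4,fy=4,interpolation=cv2.INTER_CUBIC)
c=cap('side');b=cv2.resize(c['img'][195:235,260:340,::-1],None,fx=5,fy=5,interpolation=cv2.INTER_CUBIC)
o=np.zeros((420,360+400,3),np.uint8);o[:,:360]=a;o[:200,360:]=b
cv2.imwrite('pics/'+sys.argv[1],o)
E
python3 chk.py t1.png
```

```text
time: 24.08
tcp_pos: [0.5729, -0.1629, 0.1636]
tcp_rot: [-0.0, 0.379, 0.926, 0.001]
contact_force: [3.5, 10.1, 0.7]
grip_width: 0.0294
yaw now 2.365082228774355 tcp [ 0.5729 -0.1629  0.1636] shift tool cm (before turn) [-0.0939 -0.0685 -0.0361] turn z 2.365082228774355 tilt [0.0007 0.0015] q6 -1.1732214185748784 t 24.075
torque [ 1.742  -0.674   0.0394] [ 3.5611  9.1751 -0.1854] grip 0.029503430664469924
```

View pics/t1.png

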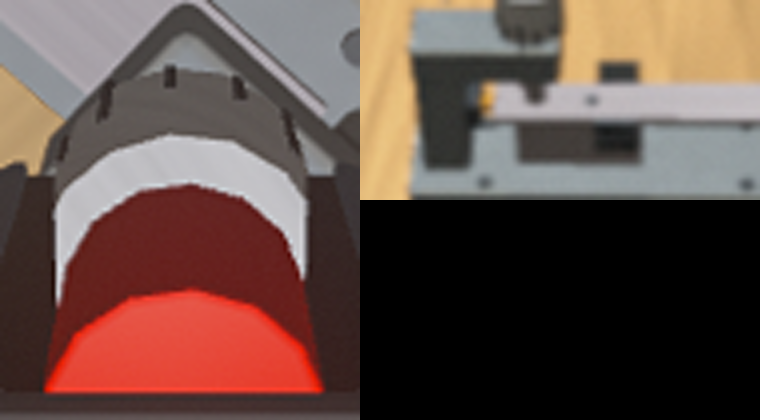

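The marks haven't moved relative to the camera (≈317 px), so the thimble is turning with the cap. I'll correct the small lateral offset and continue.

```bash
python3 -m pendant '[[1,[0.04,0.1,0],[0,0,0.1]],[1,[0,0,0],[0,0,0.15]],[1,[0,0,0],[0,0,0.15]]]'
python3 chk.py t2.png
```

```text
time: 24.55
tcp_pos: [0.5733, -0.1624, 0.1636]
tcp_rot: [0.0, 0.555, 0.832, 0.0]
contact_force: [3.7, 5.8, -1.1]
grip_width: 0.0295
yaw now 1.9651371428059525 tcp [ 0.5733 -0.1624  0.1636] shift tool cm (before turn) [-0.1423 -0.0843 -0.0362] turn z 1.9651371428059523 tilt [0.0004 0.0009] q6 -0.7714504762714843 t 24.55
torque [ 0.9167 -0.6874  0.0777] [ 3.2617  4.6926 -0.7947] grip 0.029571825198527312
```

View pics/t2.png

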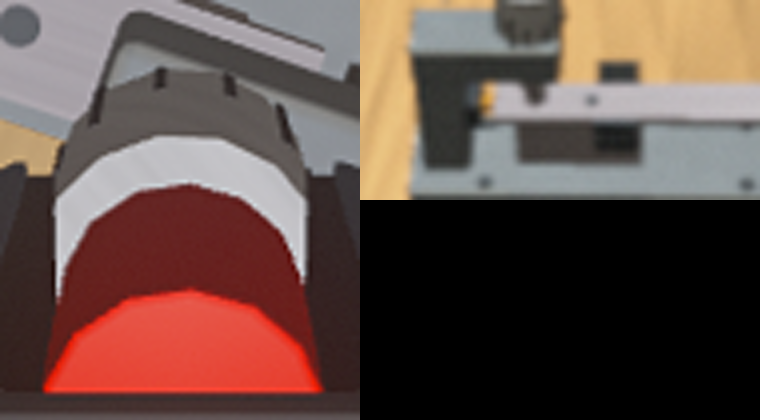

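The marks have moved left about 10 px (170→160, 239→230) while the cap facets stayed fixed. So the spindle has closed after about 1.15 rad and the ratchet is starting to slip, roughly 0.08 rad so far. I'll continue about 0.75 rad and recheck.

```bash
python3 -m pendant '[[1,[0.03,0.06,0],[0,0,0.15]],[1,[0,0,0],[0,0,0.15]],[1,[0,0,0],[0,0,0.15]],[1,[0,0,0],[0,0,0.15]],[1,[0,0,0],[0,0,0.15]]]'
python3 chk.py t3.png
```

```text
time: 25.28
tcp_pos: [0.5743, -0.1622, 0.1637]
tcp_rot: [0.0, 0.821, 0.571, 0.001]
contact_force: [7.1, 2.8, -3.1]
grip_width: 0.0296
yaw now 1.2150767496560926 tcp [ 0.5743 -0.1622  0.1637] shift tool cm (before turn) [-0.21   -0.0539 -0.0328] turn z 1.2150767496560926 tilt [0.0007 0.0016] q6 -0.0203741727462505 t 25.275
torque [ 0.5611 -1.1367  0.1358] [ 5.1528  2.8534 -3.2678] grip 0.02941405038612291
```

View pics/t3.png

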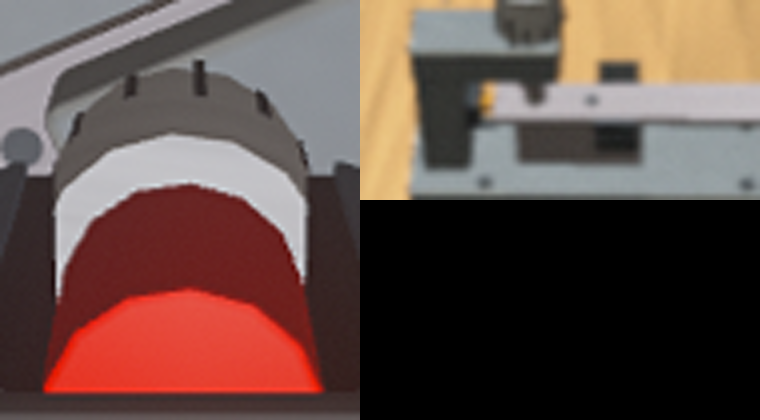

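The marks moved about 1.43 mark spacings (0.75 rad), so the slip is now about 0.83 rad. Another 0.75 rad brings it to about a quarter turn.

```bash
python3 -m pendant '[[1,[0.04,0.04,0],[0,0,0.15]],[1,[0,0,0],[0,0,0.15]],[1,[0,0,0],[0,0,0.15]],[1,[0,0,0],[0,0,0.15]],[1,[0,0,0],[0,0,0.15]]]'
python3 chk.py t4.png
```

```text
time: 26.0
tcp_pos: [0.5751, -0.1628, 0.1637]
tcp_rot: [0.001, 0.973, 0.23, 0.001]
contact_force: [6.8, -3.1, -5.5]
grip_width: 0.0294
yaw now 0.46498850090284266 tcp [ 0.5751 -0.1628  0.1637] shift tool cm (before turn) [-0.2369  0.0205 -0.0272] turn z 0.4649885009028427 tilt [0.0016 0.002 ] q6 0.7303274358195863 t 26.0
torque [-0.3971 -1.2852  0.0371] [ 7.473  -2.3566 -4.986 ] grip 0.02962586670724461
```

View pics/t4.png

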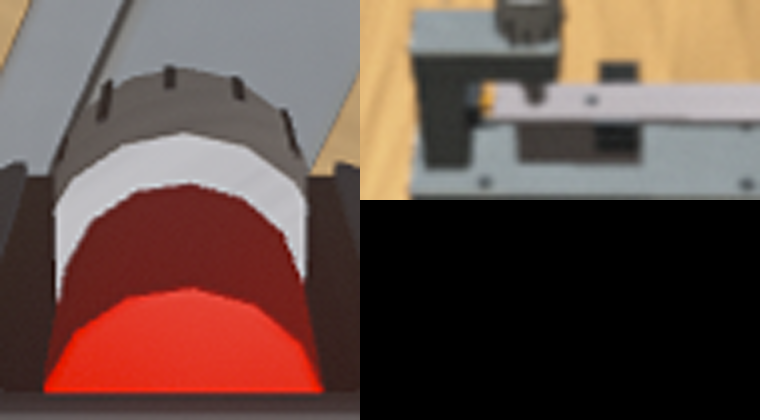

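The marks are back in the t1 pattern, exactly three spacings on, so the slip is about a quarter turn (1.57 rad). I'll release and lift.

```bash
python3 -m pendant '[[-1,[0,0,0],[0,0,0]],[-1,[0,0,0],[0,0,0]],[-1,[0,0,0],[0,0,0]],[-1,[0,0,0],[0,0,0]],[-1,[0,0,0],[0,0,0]],[-1,[0,0,-2],[0,0,0]],[-1,[0,0,-4],[0,0,0]],[-1,[0,0,-2],[0,0,0]],[-1,[-3,0,0],[0,0,0]],[-1,[-4,0,0],[0,0,0]]]'
python3 -m pendant '[[-1,[0,0,-4],[0,0,0]],[-1,[0,0,-5],[0,0,0]],[-1,[0,0,0],[0,0,0]]]'
python3 - <<'E'
from h import *
goto([.5731,-.164,.164],0);cap('wrist','w12.png')
c=cap('side');cv2.imwrite('pics/s12z.png',cv2.resize(c['img'][165:245,255:385,::-1],None,fx=6,fy=6,interpolation=cv2.INTER_CUBIC));cap('top','top12.png')
E
```

```text
time: 27.35
tcp_pos: [0.5112, -0.194, 0.2437]
tcp_rot: [0.0, 0.972, 0.233, 0.0]
contact_force: [-0.1, -0.1, -0.8]
grip_width: 0.0912
time: 27.72
tcp_pos: [0.5129, -0.1946, 0.3373]
tcp_rot: [0.002, 0.973, 0.233, 0.003]
contact_force: [0.2, 0.3, -0.4]
grip_width: 0.0909
yaw now 0.469690306703185 tcp [ 0.5129 -0.1946  0.3373] shift tool cm (before turn) [ 6.6868 -0.0999 17.3586] turn z 0.469690306703185 tilt [0.0039 0.0054] q6 0.6295456607129425 t 27.725
```

View pics/w12.png

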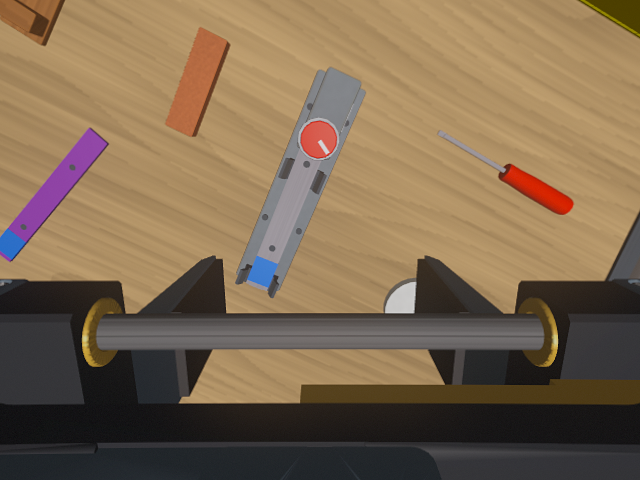

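View pics/s12z.png

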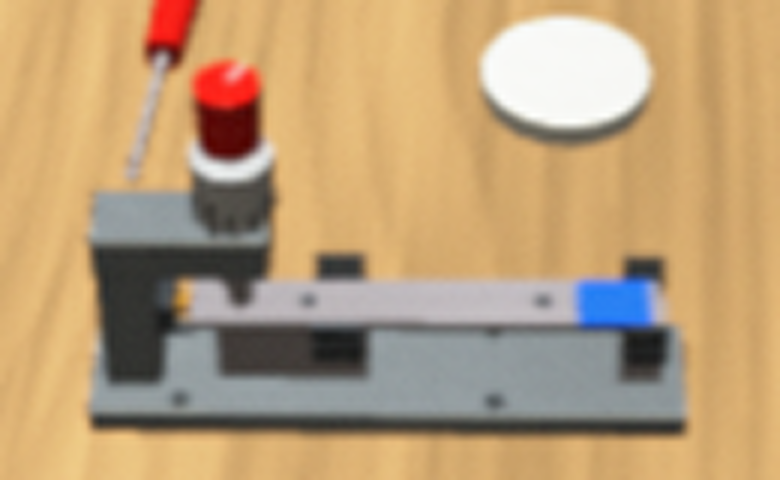

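View pics/top12.png

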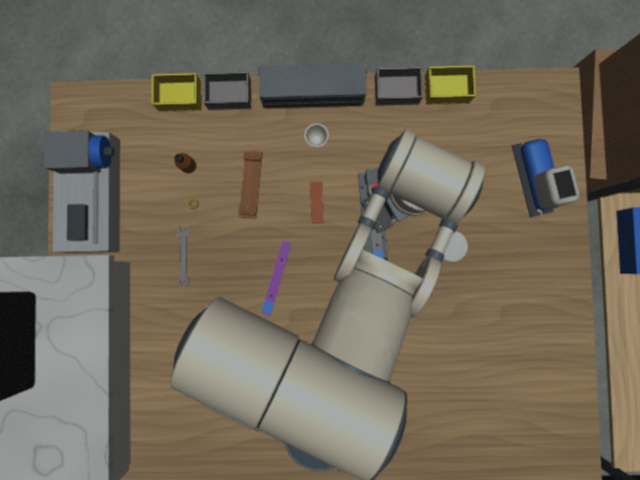

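```bash
python3 -m pendant '[[-1,[0,0,0],[0,0,0]],[-1,[0,0,0],[0,0,0]]]'; python3 - <<'E'
from h import *
c=cap('wrist');b=capmeas(c,300);cen=plane(c,[b[:2]],.192)[0];print(b,cen)
hs=cv2.cvtColor(c['img'],cv2.COLOR_RGB2HSV);yy,xx=np.mgrid[:480,:640]
m=(np.hypot(xx-b[0],yy-b[1])<b[2]*.85)&(hs[...,1]<120)
p=plane(c,[(xx[m].mean(),yy[m].mean())],.192)[0];a=np.arctan2(*(p-cen)[[1,0]]);print('mark',a,'turned cw total',(0.7126-a)%(2*np.pi))
s=ctrl.get_state();print(s['time'],s['contact_force'])
E
```

```text
time: 28.12
tcp_pos: [0.5113, -0.1937, 0.3329]
tcp_rot: [-0.0, 0.973, 0.233, -0.001]
contact_force: [0.3, -0.0, -0.4]
grip_width: 0.0913
(321.8888854980469, 136.55555725097656, 18.897159576416016, 0.9274684626296882) [ 0.5738 -0.1642  0.192 ]
mark -2.1123779337716515 turned cw total 2.8249779337716516
28.175 [-0.3509 -0.1101 -0.002 ]
```

```bash
python3 -c "
from cell import ctrl
print(ctrl.hand_in())"
```

```text
the job is handed in; nothing more can be done
None
```

I took the blank off its rack, laid it on the two rests and slid it in until it met the brass pin. I then turned only the red cap clockwise until the spindle clamped and the ratchet slipped, let go, and handed the job in at about 28 s (limit 72 s).

- **Blank home:** The arm stalled at TCP x≈0.4886 while the force rose to 11 N. I eased it to about 6 N before opening the fingers. The last side view shows the blank's end still at the pin, seated between the guides.
- **Ratchet slip:** About 1.57 rad, a quarter turn, from the thimble marks shifting three spacings relative to the gripped cap.
- **Total cap turn:** The white mark gives 2.82 rad and the arm's own rotation gives 2.74 rad. They differ by 0.09 rad, within what I can read from the picture.
- **Closing turn:** The thimble closed after about 1.15–1.2 rad, which fits its stated range.
- **Torque:** The wrist torque about the vertical never clearly showed the 0.25 N m slip torque. I judged the slip from the marks alone.
- **Side load:** Sideways force on the cap reached about 10 N while turning, because my centring was about 1 mm off.
- **Bystanders:** The last top and wrist views show the bystanders they cover where they were.

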